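# Shift the tray conveyor into third

## Robot

A 7-joint arm with a two-finger parallel gripper is mounted at the origin on the work surface. World frame = base frame: x ahead of the robot, y to its left, z up, the work surface at z = 0. Lengths are in m, angles in rad, forces in N, time in s.
With the tool pointing down it reaches from about 0.425 to 0.95 m from the base axis. Payload 16.7 kg.
Tool frame: the origin (TCP) lies between the finger pads; the fingertips stand 11 mm ahead of it and the grasp point (between the pads) lies 8 mm behind it (robot.tip_extent is the distance from the TCP to the fingertips, in m); z points along the fingers, x is the direction in which the jaws open and shut, and the axes are right-handed (so a half turn about z gives the same grasp; the last joint's range is limited). The gripper opens to 94 mm and grips with 3 to 60 N. Pads are 16 mm wide; open, the fingers measure 119 mm over their backs; the gripper's body (75 mm by 177 mm) begins 78 mm behind the grasp point.
Start: joints at [-1.474, 0.426, 0.074, 1.606, -0.034, 1.111, -0.067], TCP at [0.164, 0.655, 0.216] pointing down, gripper open.
Joint ranges: [-2.85, 2.85], [-0.5, 2.14], [-1.23, 1.37], [0.21, 2.46], [-1.02, 4.16], [0.16, 2.05], [-2.73, 2.73]. Speed limits (rad/s): [1.89, 1.89, 2.39, 2.39, 3.01, 3.01, 3.01].

## Interface

Orientations are given as a unit quaternion [x, y, z, w].
In Python, from plant import robot, imaging gives the robot as it stands.
- The arm moves only by the tool apply_moves, never from a script. Its argument "increments" is a list of rows, each a list of 3 entries, a list of its own where there are three numbers: the turn, a rotation vector about the tool's x, y, z in degrees, then the shift along the tool's x, y, z in cm, then the finger opening in cm, from 0 to 9.4. A call has 1 to 20 rows; each row shifts and turns the commanded pose from where the row before left it, along the tool's axes as they then stand; what a row does not reach is not made up. A row lasts 1/8 s, in which the tool goes at most 62.5 mm and 10.7 degrees, less where a joint would pass 70% of its speed; a pose out of reach is approached as far as the arm can. A call with a gripper value outside its range is refused whole. The fingers move at their own pace and stop on an object; "force" is the grip in N (left out, the last holds). Time passes only in rows, so rows that do not move let the fingers close. It gives the time, the measured TCP pose, the force and the opening at its end, in the units of the state.
- robot.observe(): the state, without advancing time (a new reading comes with each control period).
- imaging.get_image(name): name is "scene" or "side" or "wrist"; returns (picture, depth): 384x512x3 uint8, red, green, blue; 384x512 float32, m along the optical axis (not along the pixel's ray), 0 where there is no reading.
- imaging.calibration(name): a dict with "mtx" (3x3 intrinsics, pixels), "k1" (the pictures are not rectified: a ray, as slopes to the right and down, at radius r is drawn at 1 + k1 r^2 times it, then the intrinsics apply), "extrinsics" (4x4, takes a point from camera to world coordinates); the wrist camera has in their place "hand_eye" (4x4, takes a point from camera to tool coordinates, whose origin is the TCP and whose axes are the tool frame's). Camera axes: x right, y down, z forward; pixel columns grow to the right and rows downward; lengths in m; the calibration is good to about 2 mm. A picture is of the moment at which its call begins: read the wrist's pose just before it. calibration takes no time and is no camera call.
- robot.close_job(): hands the job in, once; it reports no verdict.
The state is a dict: "clock": time; "q": joint angles; "dq": joint speeds; "tau": joint torques, N m; "ee_pos": TCP position; "tool_rot": TCP orientation; "wrist_force": force on the tool from outside, world axes, zero at the start; "torque": the same for the moment, N m; "gripper_width": finger opening in m.
Only numpy, scipy, OpenCV 4.12 (cv2) and the standard library are available. Lean on these libraries where they do the work, as an engineer would, in place of code of your own. Each camera call takes 0.05 s, during which the arm holds its last target.

## Task

Put the plant-tray conveyor into third gear: with the fingertips or the outside of the fingers, push the red-knobbed lever along its H-shaped gate, out of the left-hand column to the cross-slot, across to the right, then forward (away from the robot's side) fully home in the third slot, the one marked with three red dots. Only push the lever: never take it between the fingers, do not let it run down into the fourth slot (four dots), and leave the pots, bottle, tape and tools where they are. Finish with the hand clear of everything.

Things in the scene. Friction and masses are not known exactly. Their poses are not given: they have to be found in the camera images.
- gate (a point): Grey gear selector fixed to the bench, casing 150 x 120 mm, foot 200 x 160 mm, 110 mm high, an aluminium H-gate plate on top. This point: middle of the gate's cross-slot, on the plate's top face. Axes: x = forward along the slots (away from the robot at yaw 0), y = left, z = up. Two slots along x at y = +16.3 and -16.3 mm, joined at x = 0 by a cross-slot along y; all 15 mm wide.
- slot3 (a point): Forward end of slot 3 on the plate's top face: right-hand column, forward, three red dots beside it. Slot 1 (one dot) is left forward, slot 2 left back, slot 4 (four dots) right back. The plate truly stops the lever's shank, with 2 mm play either side; the corners at the cross-slot are rounded.
- knob (a point): Centre of the lever's red ball knob, 38 mm diameter. It swings 185 mm from a pivot on the gate's z axis, 90 mm below point gate: with a = joint across, f = joint fore it lies from the pivot at 185 mm x (sin f, -sin a cos f, cos a cos f) in gate axes; in slot 3, 51 mm forward and 34 mm right of the gate. Under 4 N moves it; it has no spring and stays where it is left.
- shank (a point): Point on the lever's steel shank, 45 mm below the knob's centre; the shank is 11 mm thick.
- across (a joint): Sideways angle of the lever, rad: about -0.19 in the left column, 0 midway, about +0.19 in the right column; positive = right (-y of the gate). It can pass from left to right only while fore is about 0 (within about 0.03; the rounded corners help a little beyond).
- fore (a joint): Fore-and-aft angle of the lever, rad: 0 at the cross-slot, positive = forward (+x of the gate); the forward slots end at about +0.28, the back slots at about -0.28. It starts anywhere along the left column.
- pot_near: Loose terracotta pot with a green plant, 78 mm wide, 115 mm high, left of the selector; origin at the centre of its underside. Leave it alone.
- pot_far: Loose terracotta pot with a green plant, 78 mm wide, 115 mm high, right of the selector towards the back; origin at the centre of its underside. Leave it alone.
- empty_pot: Loose empty terracotta pot, 80 mm wide, 75 mm high, right of the selector towards the robot; origin at the centre of its underside. Leave it alone.
- bottle: Loose white bottle with a red cap, 60 mm wide, 160 mm high, left of the selector towards the back; origin at the centre of its underside. Leave it alone.
- screwdriver: Loose screwdriver lying on the bench, left; origin on the bench under it. Leave it alone.
- tape: Loose orange roll of tape lying flat, 90 mm wide, 24 mm high, right; origin at the centre of its underside. Leave it alone.
- brush: Loose brush lying on the bench, right, near the robot; origin on the bench under it. Leave it alone.

How it is judged:
On the way, in this order (a step that is already met when the one before it is completed fails the run):
1. The lever has gone through the cross-slot into the right-hand column (value of joint across above 0.12 rad and value of joint fore below 0.15 rad), for 0.05 s.
2. The lever is fully forward in the third slot (value of joint across above 0.12 rad and value of joint fore above 0.25 rad), for 0.2 s.
At the end, for the whole second after the job is handed in: The lever rests in the third slot (right column, forward): across above 0.12 rad and fore above 0.25 rad (its stop is at about 0.28), at rest (all of step 2 and velocity of joint fore between -0.05 and 0.05 rad/s); the robot touches nothing.
It fails at once if The lever was taken between the fingers (distance between the grasp point and knob below 0.014 m or distance between the grasp point and shank below 0.01 m).
It fails at once if The lever ran into the fourth slot (right column, fore below -0.12 rad) (value of joint across above 0.1 rad and value of joint fore below -0.12 rad).
It fails at once if A pot, the bottle, the tape or a tool was moved more than 25 mm (distance of any of pot_near, pot_far, empty_pot, bottle, screwdriver, tape, brush from where it was at the start of the episode above 0.025 m).
It also fails if it takes over 58 s, if anything falls off the work surface, if the arm or the gripper's body presses on something with over 40 N, if the wrist force passes 120 N, or if a joint passes its speed limit or range.

## Working session

There is one attempt and no reset: what is moved stays moved. The work goes in short steps, Python scripts to look and compute and a tool call to move; the robot and the scene stay as the last step left them, time stands still between calls to the robot, and variables do not carry over. Pictures are saved under pics/ and viewed, and the job is handed in when it is done.

Besides the shell and the picture viewer there is one more tool, called after "Emit:" as name([rows], argument=value, ...), one row to a line, values as JSON. apply_moves: Moves the arm, as the interface text tells. Its arguments: {"type":"object","properties":{"increments":{"type":"array"},"force":{"type":"number"}},"required":["increments"]}

```bash
ls; mkdir -p pics; python3 - <<'E'
from plant import robot, imaging
import cv2,numpy as np
s=robot.observe(); print(s['clock'],s['ee_pos'],s['tool_rot'],s['gripper_width'])
for n in ['scene','side']:
    p,d=imaging.get_image(n); cv2.imwrite(f'pics/{n}0.png',p[:,:,::-1]); np.savez(f'{n}0.npz',p=p,d=d)
    c=imaging.calibration(n); print(n,c)
print(imaging.calibration('wrist'))
E
```

```text
pics
0.0 [0.1641423  0.65429701 0.21579524] [ 7.88445477e-01  6.15104312e-01 -4.77943623e-04  4.31147259e-04] 0.09370282777737421
scene {'mtx': array([[471.88200054,   0.        , 252.35705107],
       [  0.        , 471.88200054, 199.54448262],
       [  0.        ,   0.        ,   1.        ]]), 'k1': -0.056792496409314885, 'extrinsics': array([[-0.52487898,  0.58155403, -0.62152793,  1.40905388],
       [ 0.85116012,  0.35402753, -0.38754479,  0.5535944 ],
       [-0.00534023, -0.7324339 , -0.6808172 ,  1.11141242],
       [ 0.        ,  0.        ,  0.        ,  1.        ]])}
side {'mtx': array([[445.61282067,   0.        , 264.3338713 ],
       [  0.        , 445.61282067, 190.80361123],
       [  0.        ,   0.        ,   1.        ]]), 'k1': -0.021178857262004407, 'extrinsics': array([[ 0.8280775 , -0.35609326,  0.43299567, -0.05312692],
       [-0.56043695, -0.54520682,  0.62342598, -0.83979512],
       [ 0.0140744 , -0.7589118 , -0.65104132,  1.01394263],
       [ 0.        ,  0.        ,  0.        ,  1.        ]])}
{'mtx': array([[280.7078808 ,   0.        , 252.60457356],
       [  0.        , 280.7078808 , 187.45508719],
       [  0.        ,   0.        ,   1.        ]]), 'k1': -0.06807152590481196, 'hand_eye': array([[ 9.99999997e-01,  5.54446771e-05,  6.04131687e-05,
         1.70847938e-04],
       [-6.99138921e-05,  9.61487181e-01,  2.74849771e-01,
        -8.03795403e-02],
       [-4.28475305e-05, -2.74849774e-01,  9.61487181e-01,
        -1.68821666e-01],
       [ 0.00000000e+00,  0.00000000e+00,  0.00000000e+00,
         1.00000000e+00]])}
```

View pics/scene0.png

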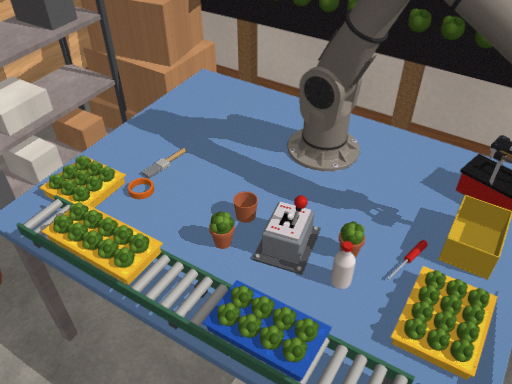

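View pics/side0.png

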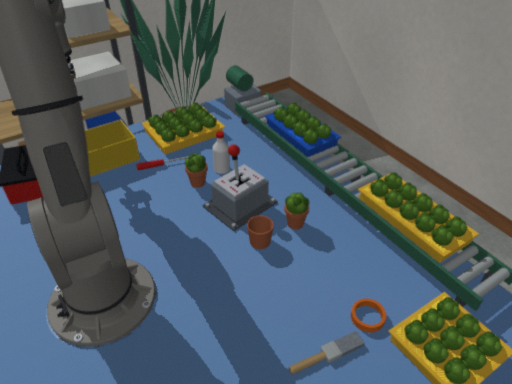

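The scene view shows the selector at about (288,235) with its knob at (301,202). The side view shows the plate at about (238,182) with the knob at (234,151). I'll enlarge both and measure.

```bash
cat > h.py <<'E'
import numpy as np,cv2
from plant import imaging
def K(n):
    c=imaging.calibration(n); return c['mtx'],np.array([c['k1'],0,0,0,0.]),c
def ray(n,uv):
    m,k,c=K(n); return cv2.undistortPoints(np.array(uv,float).reshape(-1,1,2),m,k,criteria=(3,50,1e-10)) .reshape(-1,2) if 0 else cv2.undistortPoints(np.array(uv,float).reshape(-1,1,2),m,k).reshape(-1,2)
def world(n,uv,z,T=None):
    s=ray(n,uv); T=K(n)[2]['extrinsics'] if T is None else T
    P=np.c_[s,np.ones(len(s))]*np.array(z).reshape(-1,1); return P@T[:3,:3].T+T[:3,3]
def onplane(n,uv,h,T=None):
    s=ray(n,uv); T=K(n)[2]['extrinsics'] if T is None else T
    d=np.c_[s,np.ones(len(s))]@T[:3,:3].T; t=(h-T[2,3])/d[:,2]; return T[:3,3]+d*t[:,None]
def proj(n,P,T=None):
    m,k,c=K(n); T=c['extrinsics'] if T is None else T
    Ti=np.linalg.inv(T); return cv2.projectPoints(np.array(P,float).reshape(-1,1,3),cv2.Rodrigues(Ti[:3,:3])[0],Ti[:3,3],m,k)[0].reshape(-1,2)
E
python3 - <<'E'
from h import *
for n,(u,v) in {'scene':(240,180),'side':(190,130)}.items():
    f=np.load(n+'0.npz'); p=f['p'][v:v+100,u:u+100]
    cv2.imwrite(f'pics/{n}0c.png',cv2.resize(p,(600,600),interpolation=cv2.INTER_CUBIC)[:,:,::-1])
    q=f['p'].astype(int); m=(q[:,:,0]>150)&(q[:,:,1]<60)&(q[:,:,2]<60)
    k,l,st,ce=cv2.connectedComponentsWithStats(m.astype(np.uint8))
    for i in range(1,k):
        if st[i,4]>20: 
            z=np.median(f['d'][l==i]); print(n,st[i],ce[i],z,world(n,ce[i],z+.012))
E
```

```text
scene [298 196   9  11  72] [302.25       200.59722222] 1.3120658 [[0.51430128 0.16074079 0.20705264]]
scene [343 241  10  10  63] [347.74603175 244.80952381] 1.2634404 [[0.55197193 0.32282186 0.15182259]]
scene [407 248  13  13  83] [413.39759036 253.54216867] 1.417391 [[0.35851644 0.47631509 0.0149311 ]]
```

```bash
python3 - <<'E'
from h import *
# plate-height depth cloud
for n in ['scene','side']:
    f=np.load(n+'0.npz'); d=f['d']; v,u=np.mgrid[:384,:512]
    W=world(n,np.c_[u.ravel(),v.ravel()],d.ravel()).reshape(384,512,3)
    m=(W[...,2]>.1)&(W[...,2]<.125)&(d>0); 
    k,l,st,ce=cv2.connectedComponentsWithStats(m.astype(np.uint8))
    for i in range(1,k):
        if st[i,4]>150:
            P=W[l==i]; r=cv2.minAreaRect(P[:,:2].astype(np.float32)); print(n,st[i],P.mean(0),np.median(P[:,2]),r)
E
```

```text
scene [100   4 101  31 469] [-0.3932094  -1.19406975  0.11242417] 0.11219425768003732 ((-0.41722965240478516, -1.1733760833740234), (0.2932482659816742, 0.5742672681808472), 54.73822021484375)
scene [400  11  88  31 399] [-1.17547299  0.12103883  0.11257469] 0.11205180538990656 ((-1.1794085502624512, 0.13097259402275085), (0.4878505766391754, 0.12695634365081787), 89.54130554199219)
scene [304 124  45  17 241] [0.06113503 0.02744686 0.11285522] 0.11321180906525674 ((0.04583372175693512, 0.02727339416742325), (0.07422561943531036, 0.16543062031269073), 27.93347930908203)
scene [461 162  32  21 181] [-0.03324666  0.56172598  0.10414917] 0.1021597513471646 ((-0.03961573913693428, 0.5668666958808899), (0.09377925843000412, 0.09708283096551895), 66.4598388671875)
scene [  41  201  122   82 1613] [ 0.89189916 -0.24924276  0.11990308] 0.1214658946210121 ((0.8637802600860596, -0.2981804609298706), (0.15769869089126587, 0.33798664808273315), 0.10716253519058228)
scene [ 262  202   52   43 1213] [0.52301231 0.12553877 0.10876997] 0.10978311889277514 ((0.5166463851928711, 0.12338733673095703), 
[... 1465 characters left out ...]
02291272885 ((0.5116456151008606, 0.11656121164560318), (0.14097346365451813, 0.11254079639911652), 12.03961181640625)
side [ 358  180  121   79 1557] [ 0.81990556 -0.34242341  0.11839465] 0.12089776622761783 ((0.8671435117721558, -0.2994590401649475), (0.3348991274833679, 0.16205087304115295), 89.75299072265625)
side [286 192  22  17 251] [ 0.60727538 -0.0641482   0.11137373] 0.11233750255213859 ((0.6117669939994812, -0.05575403571128845), (0.06288063526153564, 0.0679895281791687), 37.9458122253418)
side [ 61 265  67  38 454] [-0.00608615 -0.06855982  0.1127473 ] 0.11273109536175618 ((-0.005129873752593994, -0.05157814919948578), (0.0715457946062088, 0.16464732587337494), 84.07969665527344)
```

View pics/scene0c.png

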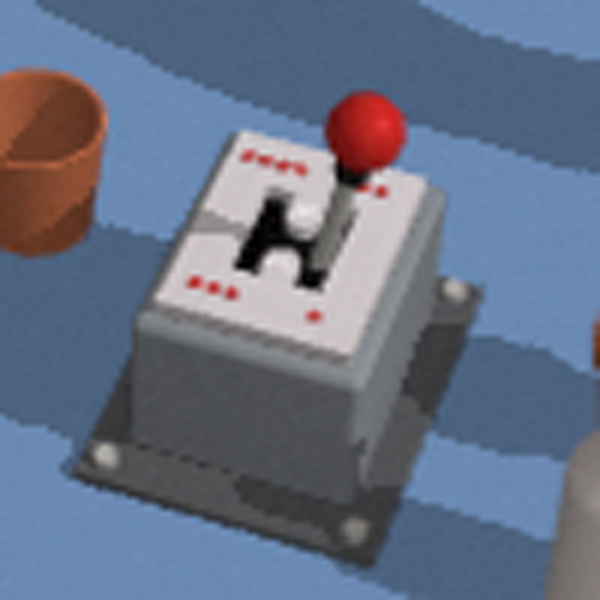

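View pics/side0c.png

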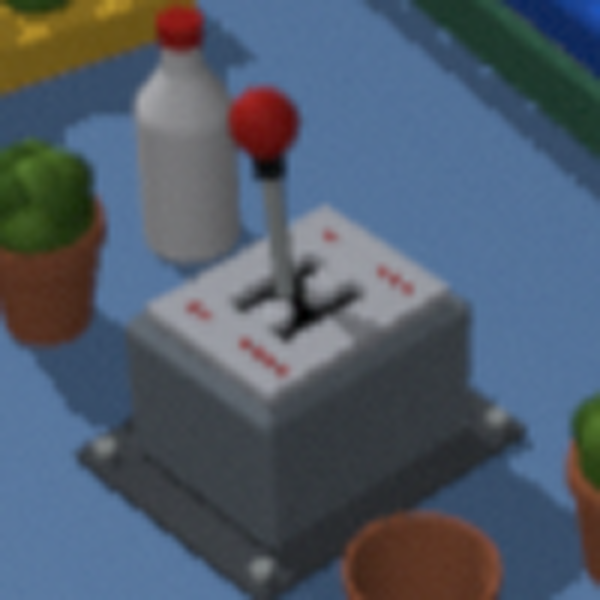

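The crops show the lever leaning in the left column close to the cross-slot. The one-dot and three-dot marks are on the far side. I'll fit the plate from its corners.

```bash
python3 - <<'E'
from h import *
C={'scene':((240,180),[(237,130),(440,190),(352,358),(152,305)],(366,132)),'side':((190,130),[(148,305),(325,205),(452,290),(272,395)],(264,123))}
R=[]
for n,(o,c,kn) in C.items():
    f=lambda c:(np.array(c,float)+.5)/6-.5+np.array(o)
    P=onplane(n,f(c),.11); print(n,P.round(4).tolist(),P.mean(0)); print([np.linalg.norm(P[i]-P[i-1]).round(4) for i in range(4)],[np.degrees(np.arctan2(*(P[i]-P[i-1])[[1,0]])).round(1) for i in range(4)])
    T=K(n)[2]['extrinsics']; s=ray(n,f([kn]))[0]; d=T[:3,:3]@np.r_[s,1]; R.append((T[:3,3],d/np.linalg.norm(d)))
    print('ray at h', [onplane(n,f([kn]),h)[0].round(4).tolist() for h in (.19,.2,.205)])
(a,d),(b,e)=R
t=np.linalg.lstsq(np.c_[d,-e],b-a,rcond=None)[0]; print(a+d*t[0],b+e*t[1])
E
```

```text
scene [[0.4583, 0.0585, 0.11], [0.4437, 0.168, 0.11], [0.5685, 0.1831, 0.11], [0.5882, 0.0841, 0.11]] [0.51469305 0.12344083 0.11      ]
[np.float64(0.1324), np.float64(0.1105), np.float64(0.1258), np.float64(0.101)] [np.float64(-168.8), np.float64(97.6), np.float64(6.9), np.float64(-78.7)]
ray at h [[0.5036, 0.1512, 0.19], [0.5134, 0.1555, 0.2], [0.5183, 0.1577, 0.205]]
side [[0.4426, 0.1556, 0.11], [0.5683, 0.1788, 0.11], [0.5854, 0.0776, 0.11], [0.4601, 0.0572, 0.11]] [0.51411881 0.11730867 0.11      ]
[np.float64(0.0999), np.float64(0.1279), np.float64(0.1026), np.float64(0.1269)] [np.float64(100.1), np.float64(10.5), np.float64(-80.4), np.float64(-170.8)]
ray at h [[0.5244, 0.167, 0.19], [0.5174, 0.1548, 0.2], [0.5139, 0.1487, 0.205]]
[0.5149864  0.15622915 0.20160636] [0.51702439 0.15416053 0.20050712]
```

Gate estimate: (0.514, 0.120, 0.110), yaw about 9.5°. The knob is about 34 mm left and at most 7 mm forward, which fits the left column with fore near 0. I'll move to the left of it at a safe height with the fingers closed, then look with the wrist camera.

Emit:
apply_moves([
  [[0,0,0],[0,0,-3.2],0],
  [[0,0,0],[0,0,-3.2],0],
  [[0,0,0],[-2.92,3.62,0],0],
  [[0,0,0],[-2.92,3.62,0],0],
  [[0,0,0],[-2.92,3.62,0],0],
  [[0,0,0],[-2.92,3.62,0],0],
  [[0,0,0],[-2.92,3.62,0],0],
  [[0,0,0],[-2.92,3.62,0],0],
  [[0,0,0],[-2.92,3.62,0],0],
  [[0,0,0],[-2.92,3.62,0],0],
  [[0,0,0],[-2.92,3.62,0],0],
  [[0,0,0],[-2.92,3.62,0],0],
  [[0,0,0],[-2.92,3.62,0],0],
  [[0,0,0],[-2.92,3.62,0],0],
  [[0,0,-7.9],[0,0,0],0],
  [[0,0,-7.9],[0,0,0],0],
  [[0,0,-7.8],[0,0,0],0],
  [[0,0,0],[0,0,0],0],
  [[0,0,0],[0,0,0],0],
])

```text
clock: 2.48
ee_pos: [0.5002, 0.209, 0.2804]
tool_rot: [0.647, 0.762, -0.0, -0.0]
wrist_force: [0.7, -0.5, -0.5]
gripper_width: 0.0007
```

```bash
cat > look.py <<'E'
import sys
from h import *
from plant import robot
from scipy.spatial.transform import Rotation as Ro
tag=sys.argv[1]
s=robot.observe(); T=np.eye(4); T[:3,:3]=Ro.from_quat(s['tool_rot']).as_matrix(); T[:3,3]=s['ee_pos']
G=np.array([.514,.120,.11]); a=np.radians(9.5); R=np.array([[np.cos(a),-np.sin(a),0],[np.sin(a),np.cos(a),0],[0,0,1]])
print(s['clock'],'tcp',s['ee_pos'],'gate frame mm',(R.T@(s['ee_pos']-G)*1000).round(1),'xaz',np.degrees(np.arctan2(T[1,0],T[0,0])),'zdir',T[:3,2].round(4),'F',s['wrist_force'],'w',s['gripper_width'],s['q'].round(2))
for n in sys.argv[2:]:
    p,d=imaging.get_image(n); 
    E=T@imaging.calibration(n)['hand_eye'] if n=='wrist' else imaging.calibration(n)['extrinsics']
    np.savez(f'{n}{tag}.npz',p=p,d=d,T=E)
    if n=='wrist': cv2.imwrite(f'pics/{n}{tag}.png',cv2.resize(p,(768,576),interpolation=cv2.INTER_CUBIC)[:,:,::-1])
    else:
        u,v=(240,170) if n=='scene' else (180,110)
        cv2.imwrite(f'pics/{n}{tag}.png',cv2.resize(p[v:v+100,u:u+100],(600,600),interpolation=cv2.INTER_CUBIC)[:,:,::-1])
E
python3 look.py 1 wrist
```

```text
2.475 tcp [0.5002429  0.20903181 0.28038634] gate frame mm [  1.1  90.1 170.4] xaz 99.3293349998695 zdir [-2.e-04 -1.e-04 -1.e+00] F [ 0.69352161 -0.499997   -0.51177026] w 0.0006721476039085506 [-0.83  0.15  0.35  1.84 -0.06  1.16  1.28]
```

View pics/wrist1.png

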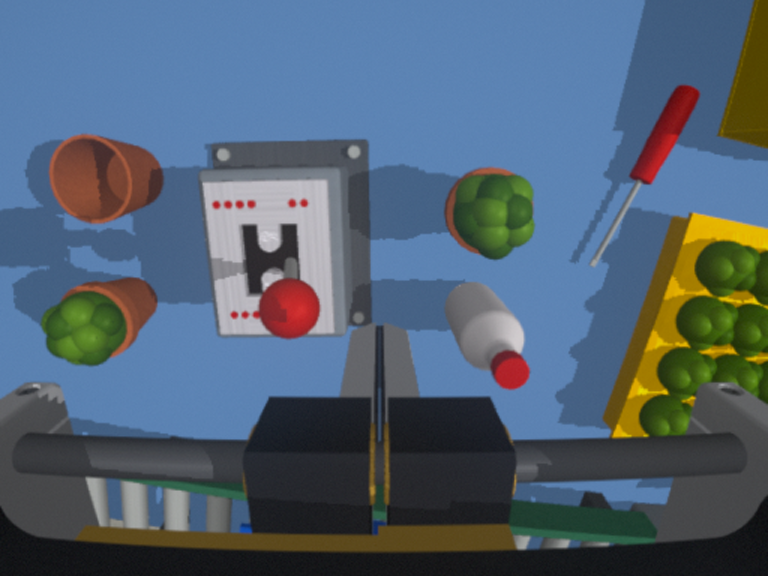

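The wrist view, scaled ×1.5, shows the H-gate at (243–298, 225–293), the cross-slot at a row of about 258, and the knob at (289,308). The closed fingertips are at (380,330). Now an enlarged crop.

```bash
python3 - <<'E'
from h import *
f=np.load('wrist1.npz'); p=f['p'][90:230,130:250]
cv2.imwrite('pics/w1c.png',cv2.resize(p,None,fx=5,fy=5,interpolation=cv2.INTER_CUBIC)[:600,:,::-1])
q=f['p'].astype(int); m=(q[:,:,0]>130)&(q[:,:,1]<60)&(q[:,:,2]<60)
k,l,st,ce=cv2.connectedComponentsWithStats(m.astype(np.uint8))
for i in range(1,k):
    if st[i,4]>300:
        z=f['d'][l==i]; print(st[i],ce[i],np.percentile(z,[2,50]),world('wrist',ce[i],z.min()+.018,f['T']))
E
```

```text
[427  59  38  63 475] [443.81052632  93.77894737] [0.3879678  0.40179893] [[0.35016607 0.47628161 0.02162625]]
[ 178  188   34   37 1007] [194.60079444 205.57994042] [0.24244674 0.2467837 ] [[0.42759668 0.19354382 0.43223885]]
[330 238  22  21 353] [340.89518414 248.11614731] [0.31643496 0.32012489] [[0.42868611 0.20330038 0.43299855]]
```

View pics/w1c.png

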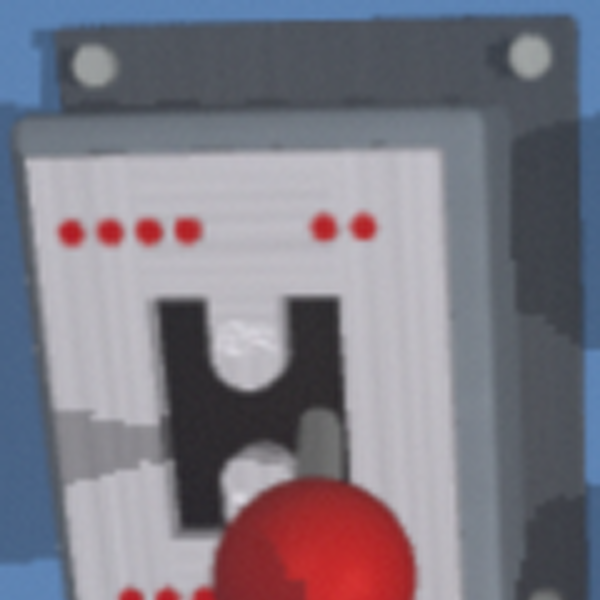

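```bash
python3 - <<'E'
from h import *
T=np.load('wrist1.npz')['T']; f=lambda c:(np.array(c,float)+.5)/5-.5+np.array([130,90])
c=[(257,415),(158,300),(207,298),(287,298),(340,297),(182,533),(28,156),(441,149)]
P=onplane('wrist',f(c),.11,T)
print(P.round(4))
print('slot yaw R outer',np.degrees(np.arctan2(*(P[5]-P[1])[[1,0]])),'len',np.linalg.norm(P[5]-P[1]), 'rear edge',np.degrees(np.arctan2(*(P[4]-P[1])[[1,0]]))-90,np.linalg.norm(P[4]-P[1]))
k=f([(315,580)]); W=[onplane('wrist',k,h,T)[0] for h in(.195,.2,.205)]; print(np.round(W,4))
# multi-view triangulate: knob
A=[];b=[]
for n,uv,TT in [('wrist',k,T),('scene',[[300.6,201.6]],None),('side',[[233.6,150.1]],None)]:
    TT=K(n)[2]['extrinsics'] if TT is None else TT
    d=TT[:3,:3]@np.r_[ray(n,uv)[0],1]; d/=np.linalg.norm(d); M=np.eye(3)-np.outer(d,d); A.append(M); b.append(M@TT[:3,3])
x=np.linalg.lstsq(np.vstack(A),np.hstack(b),rcond=None)[0]; print('knob',x,[np.linalg.norm(M@x-v) for M,v in zip(A,b)])
print(cv2 and np.linalg.norm(T[:3,3]-x))
E
```

```text
[[0.5121 0.121  0.11  ]
 [0.4873 0.0941 0.11  ]
 [0.4849 0.106  0.11  ]
 [0.4818 0.1254 0.11  ]
 [0.4795 0.1382 0.11  ]
 [0.546  0.1048 0.11  ]
 [0.4576 0.0601 0.11  ]
 [0.4408 0.1579 0.11  ]]
slot yaw R outer 10.272852957290274 len 0.05965930721654399 rear edge 9.988107601977461 0.04476314245156981
[[0.52   0.154  0.195 ]
 [0.518  0.1548 0.2   ]
 [0.5161 0.1556 0.205 ]]
knob [0.51662751 0.15524755 0.20136191] [np.float64(0.0008188420994787664), np.float64(0.0018414238339522656), np.float64(0.0015074008005792)]
0.26881343076970476
```

The wrist view confirms the gate at about (0.513, 0.121), yaw 10°. The knob is about 9 mm forward, so fore is roughly 0.05, slightly forward of the cross-slot. I'll come down in front of the knob, nudge it back to 0 and check.

Emit:
apply_moves([
  [[0,0,-0.7],[-1.0,4.2,0],0],
  [[0,0,0],[-2.5,0,0],0],
  [[0,0,0],[-2.1,0,0],0],
  [[0,0,0],[0,0,0],0],
  [[0,0,0],[0,0,3.0],0],
  [[0,0,0],[0,0,3.0],0],
  [[0,0,0],[0,0,2.5],0],
  [[0,0,0],[0,0,0],0],
  [[0,0,0],[0,-0.5,0],0],
  [[0,0,0],[0,-0.4,0],0],
  [[0,0,0],[0,-0.3,0],0],
  [[0,0,0],[0,-0.3,0],0],
  [[0,0,0],[0,-0.25,0],0],
  [[0,0,0],[0,0,0],0],
  [[0,0,0],[0,0,0],0],
])

```text
clock: 4.4
ee_pos: [0.5343, 0.1577, 0.1954]
tool_rot: [0.641, 0.767, -0.0, -0.0]
wrist_force: [1.6, 1.1, 2.7]
gripper_width: 0.0007
```

```bash
sed -i 's/\[.514,.120,.11\]/[.513,.121,.11]/; s/radians(9.5)/radians(10)/' look.py; python3 look.py 2 wrist side
```

```text
4.4 tcp [0.53430104 0.15773122 0.19542124] gate frame mm [27.4 32.5 85.4] xaz 100.2099088363399 zdir [-2.e-04 -1.e-04 -1.e+00] F [1.56308344 1.14500436 2.70311666] w 0.0006756822637560046 [-0.72  0.27  0.38  1.91 -0.12  0.99  1.46]
```

View pics/wrist2.png

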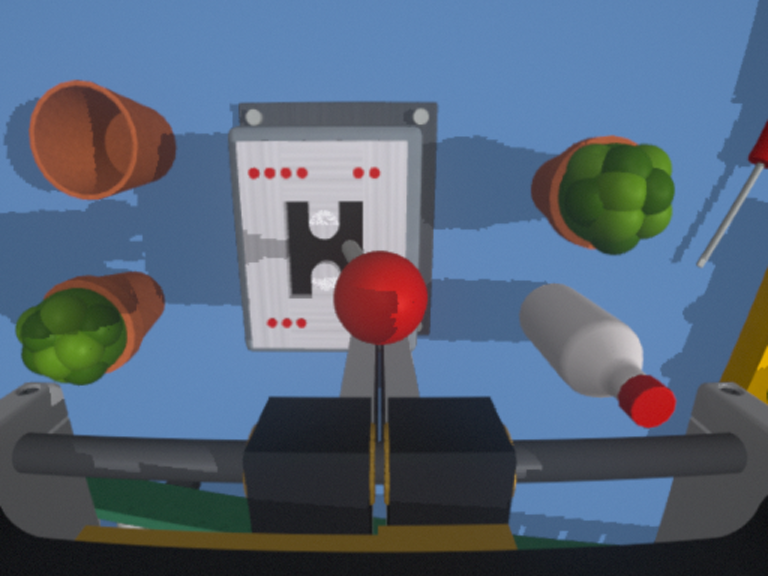

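View pics/side2.png

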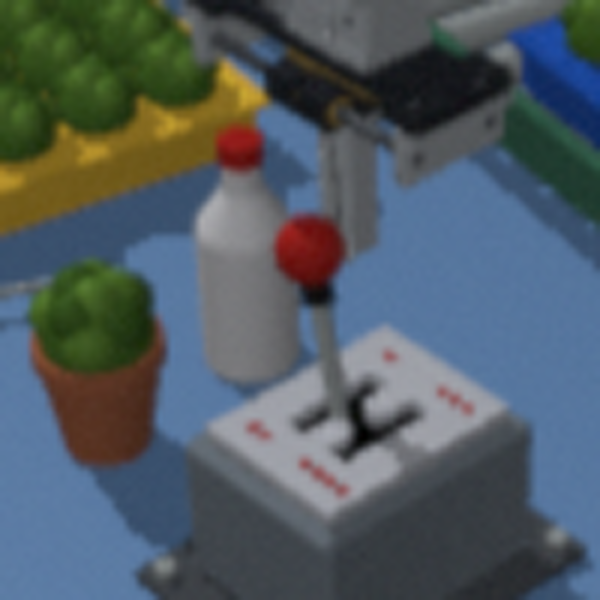

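The knob is at (381,298) in the wrist ×1.5 view, just in front of the closed fingers. The cross-slot is at row ~251. Computing fore.

```bash
python3 - <<'E'
from h import *
T=np.load('wrist2.npz')['T']; g=lambda c:(np.array(c,float)+.5)/1.5-.5
a=np.radians(10);R=np.array([[np.cos(a),-np.sin(a)],[np.sin(a),np.cos(a)]])
P=onplane('wrist',g([(324.5,251),(287,202),(292,297),(363,202)]),.11,T)[:,:2]
k=onplane('wrist',g([(381,298)]),.2016,T)[0,:2]
print(P.round(4)); rel=lambda p:((p-[.513,.121])@R*1000).round(1)
print(rel(P)); print('knob',k,rel(k))
s=np.load('side2.npz'); q=(np.array([310,252])+.5)/6-.5+[180,110]
k2=onplane('side',[q],.2016)[0,:2]; print('side knob',k2,rel(k2))
E
```

```text
[[0.5135 0.12  ]
 [0.4878 0.0935]
 [0.5467 0.1038]
 [0.4799 0.1384]]
[[  0.4  -1.1]
 [-29.6 -22.7]
 [ 30.2 -22.8]
 [-29.6  22.9]]
knob [0.50775777 0.15395521] [ 0.6 33.4]
side knob [0.50601666 0.14989328] [-1.9 29.7]
```

Slot ends measure ±30 mm and sides ±22.8 mm, so the gate frame checks out. The knob is at x≈0.6 mm (fore≈0), y=33. I'll go round to its left side at the same height and push right.

Emit:
apply_moves([
  [[0,0,0],[0,1.8,0],0],
  [[0,0,0],[2.7,0,0],0],
  [[0,0,0],[2.6,0,0],0],
  [[0,0,0],[0,-2.3,0],0],
  [[0,0,0],[0,-2.2,0],0],
  [[0,0,0],[0,0,0],0],
  [[0,0,0],[-1.0,0,0],0],
  [[0,0,0],[-0.8,0,0],0],
  [[0,0,0],[-0.6,0,0],0],
  [[0,0,0],[-0.6,0,0],0],
  [[0,0,0],[-0.6,0,0],0],
  [[0,0,0],[-0.6,0,0],0],
  [[0,0,0],[-0.6,0,0],0],
  [[0,0,0],[0,0,0],0],
])

```text
clock: 6.25
ee_pos: [0.5069, 0.1573, 0.1955]
tool_rot: [0.642, 0.767, -0.0, 0.0]
wrist_force: [0.8, 2.3, 0.3]
gripper_width: 0.0004
```

```bash
python3 look.py 3 wrist
```

```text
6.25 tcp [0.50690391 0.15731004 0.19545693] gate frame mm [ 0.3 36.8 85.5] xaz 100.16941685176822 zdir [-1.e-04 -2.e-04 -1.e+00] F [0.78094026 2.31764601 0.29634631] w 0.00036781574061613945 [-0.76  0.22  0.39  1.97 -0.1   0.97  1.43]
```

View pics/wrist3.png

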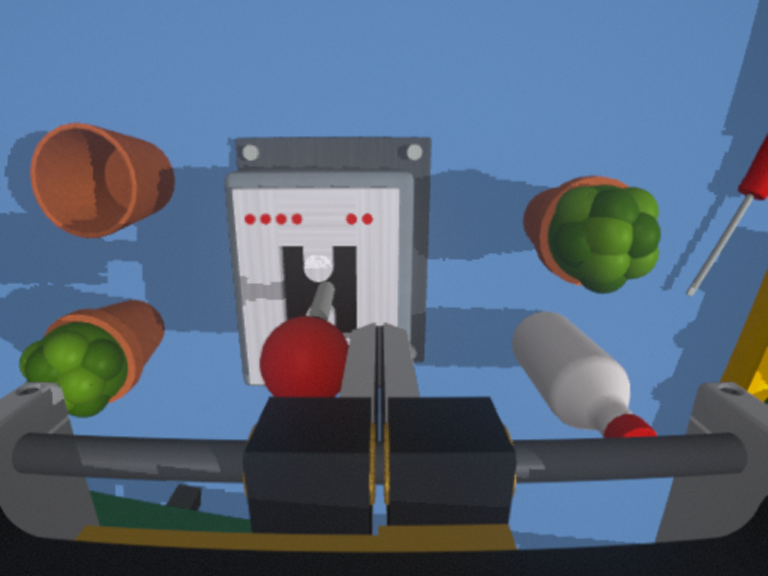

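The knob, at (305,361), is moving with the fingers and the shank is in the middle of the cross-slot. I'll carry on pushing.

Emit:
apply_moves([
  [[0,0,0],[-0.6,0,0],0],
  [[0,0,0],[-0.6,0,0],0],
  [[0,0,0],[-0.6,0,0],0],
  [[0,0,0],[-0.6,0,0],0],
  [[0,0,0],[-0.6,0,0],0],
  [[0,0,0],[-0.6,0,0],0],
  [[0,0,0],[0,0,0],0],
])

```text
clock: 7.18
ee_pos: [0.5132, 0.1219, 0.1954]
tool_rot: [0.642, 0.767, -0.0, -0.0]
wrist_force: [-0.3, 0.9, -0.9]
gripper_width: 0.0006
```

```bash
python3 look.py 4 wrist side
```

```text
7.175 tcp [0.51322432 0.12187302 0.1953691 ] gate frame mm [ 0.4  0.8 85.4] xaz 100.17200348136844 zdir [-3.e-04 -3.e-04 -1.e+00] F [-0.30356943  0.93754004 -0.89205138] w 0.0005606202136538529 [-0.71  0.21  0.41  1.98 -0.1   0.97  1.5 ]
```

View pics/wrist4.png

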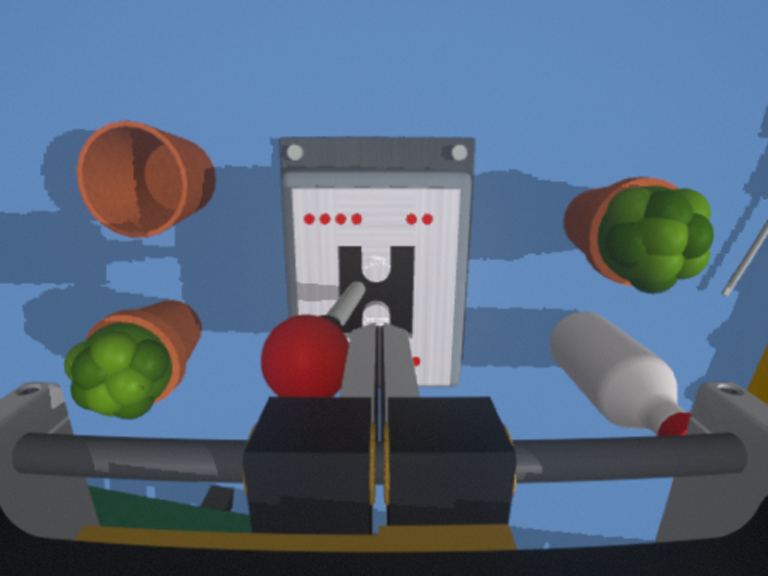

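View pics/side4.png

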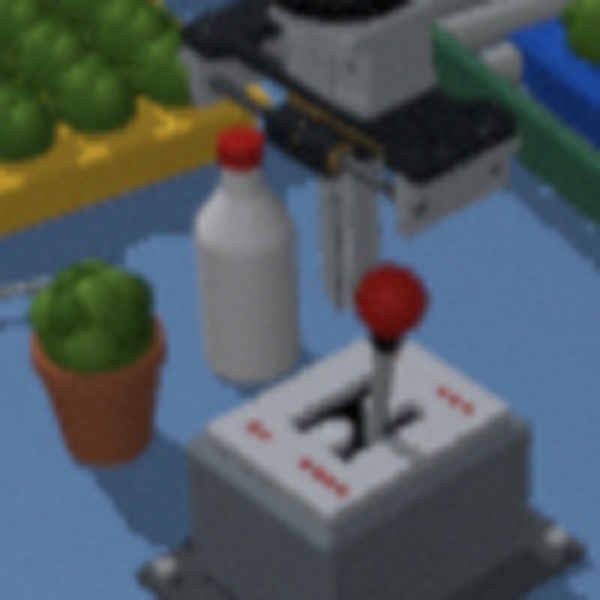

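The shank is in the right-hand column by the cross-slot, and the knob is about 31 mm right in the side view at (390,302). I'll push another 2 mm, back off to the left, go round behind it and start pushing forward.

Emit:
apply_moves([
  [[0,0,0],[-0.2,0,0],0],
  [[0,0,0],[0,0,0],0],
  [[0,0,0],[1.5,0,0],0],
  [[0,0,0],[0.5,0,0],0],
  [[0,0,0],[0,-2.5,0],0],
  [[0,0,0],[0,-2.3,0],0],
  [[0,0,0],[0,0,0],0],
  [[0,0,0],[-2.5,0,0],0],
  [[0,0,0],[-2.7,0,0],0],
  [[0,0,0],[0,0,0],0],
  [[0,0,0],[0,0.8,0],0],
  [[0,0,0],[0,0.6,0],0],
  [[0,0,0],[0,0.6,0],0],
  [[0,0,0],[0,0.6,0],0],
  [[0,0,0],[0,0.6,0],0],
  [[0,0,0],[0,0,0],0],
])

```text
clock: 9.28
ee_pos: [0.5038, 0.0863, 0.1954]
tool_rot: [0.641, 0.767, -0.0, 0.0]
wrist_force: [-1.3, 0.6, 0.5]
gripper_width: 0.0005
```

```bash
python3 look.py 5 wrist side
```

```text
9.275 tcp [0.5038338  0.08627014 0.19537446] gate frame mm [-15.1 -32.6  85.4] xaz 100.21068498149339 zdir [-1.e-04 -2.e-04 -1.e+00] F [-1.32947246  0.58518115  0.48103287] w 0.0004892332631880525 [-0.68  0.19  0.44  2.01 -0.1   0.96  1.55]
```

View pics/side5.png

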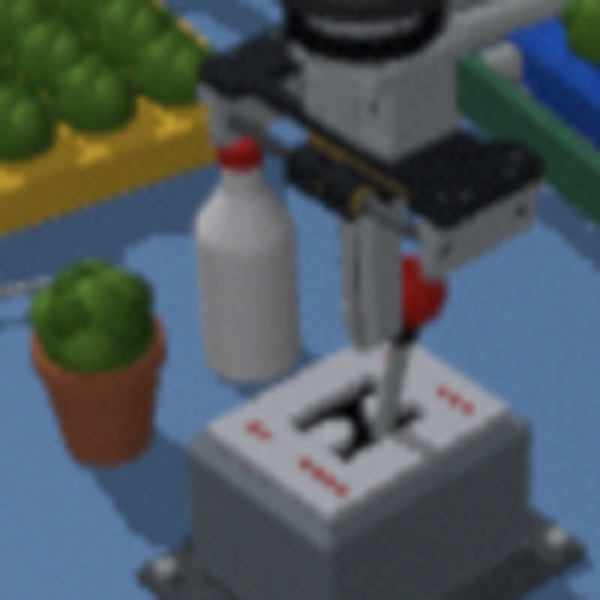

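View pics/wrist5.png

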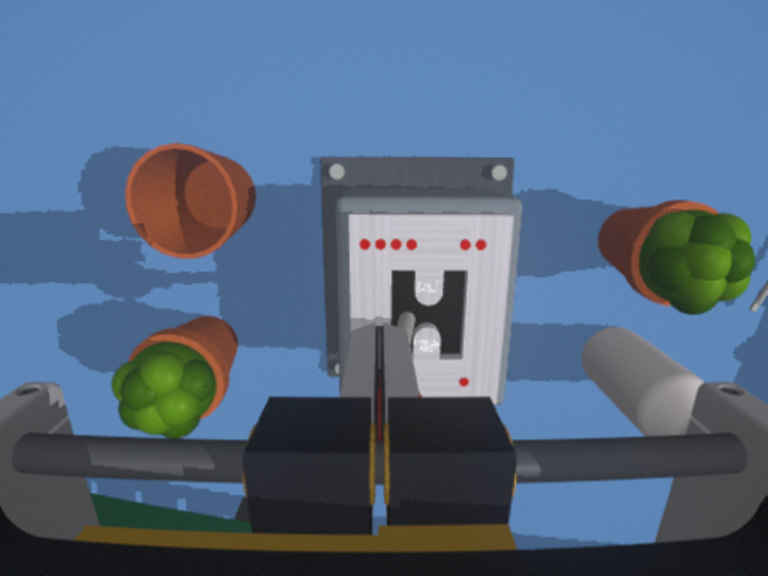

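The fingers are behind the knob and the shank is entering slot 3. I'll push forward to just short of the stop.

Emit:
apply_moves([
  [[0,0,0],[0,0.6,0],0],
  [[0,0,0],[0,0.6,0],0],
  [[0,0,0],[0,0.6,0],0],
  [[0,0,0],[0,0.6,0],0],
  [[0,0,0],[0,0.6,0],0],
  [[0,0,0],[0,0.4,0],0],
  [[0,0,0],[0,0.3,0],0],
  [[0,0,0],[0,0.2,0],0],
  [[0,0,0],[0,0,0],0],
])

```text
clock: 10.5
ee_pos: [0.5411, 0.093, 0.1951]
tool_rot: [0.641, 0.767, -0.001, -0.001]
wrist_force: [-7.1, -1.3, -1.3]
gripper_width: 0.0004
```

```bash
python3 look.py 6 side scene
```

```text
10.5 tcp [0.54113167 0.09304625 0.19514429] gate frame mm [ 22.9 -32.4  85.1] xaz 100.21880924778281 zdir [-1.9e-03 -3.0e-04 -1.0e+00] F [-7.07548233 -1.26589781 -1.25407951] w 0.0004322390480019973 [-0.65  0.26  0.44  1.93 -0.13  0.98  1.59]
```

View pics/side6.png

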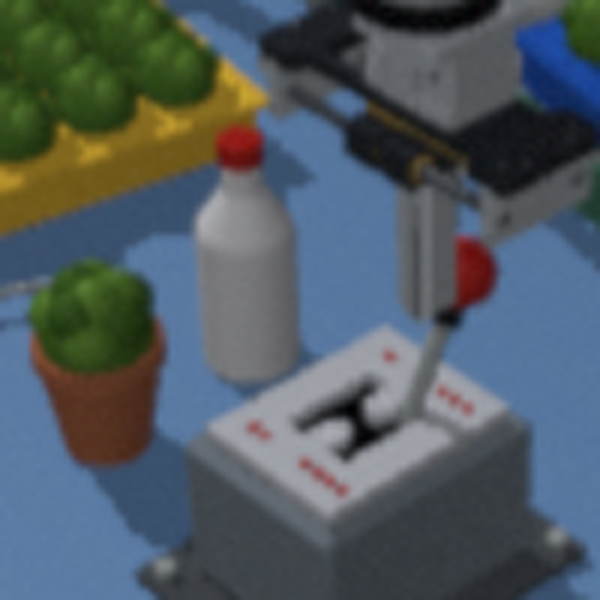

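View pics/scene6.png

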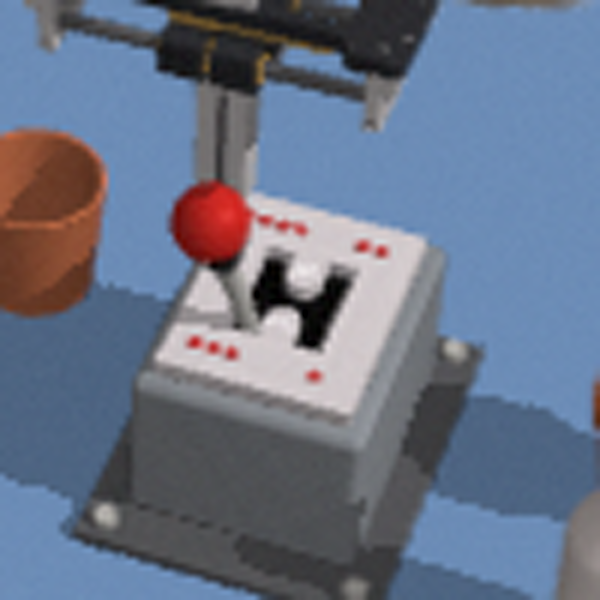

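The lever leans forward in slot 3, and 7 N on the wrist means the stop has been reached (the lever moves under 4 N). I'll press 1 mm more, then withdraw straight back and up.

Emit:
apply_moves([
  [[0,0,0],[0,0.1,0],0],
  [[0,0,0],[0,0,0],0],
  [[0,0,0],[0,0,0],0],
  [[0,0,0],[0,-0.8,0],0],
  [[0,0,0],[0,-2.0,0],0],
  [[0,0,0],[0,-2.0,-1.0],0],
  [[0,0,0],[0,0,-4.0],0],
  [[0,0,0],[0,0,-5.0],0],
  [[0,0,0],[0,0,-2.0],0],
  [[0,0,0],[0,0,0],0],
  [[0,0,0],[0,0,0],0],
])

```text
clock: 11.98
ee_pos: [0.4954, 0.0847, 0.3148]
tool_rot: [0.641, 0.767, -0.0, -0.0]
wrist_force: [-0.2, 0.6, 0.5]
gripper_width: 0.0006
```

```bash
python3 look.py 7 side scene wrist; python3 - <<'E'
from h import *
A=[];b=[]
for n in ['scene','side','wrist']:
    f=np.load(n+'7.npz');q=f['p'].astype(int);T=f['T']
    e=proj(n,[[.557,.097,.195]],T)[0]; m=(q[:,:,0]>110)&(q[:,:,1]<70)&(q[:,:,2]<70)
    k,l,st,ce=cv2.connectedComponentsWithStats(m.astype(np.uint8))
    i=min((i for i in range(1,k) if st[i,4]>20),key=lambda i:np.hypot(*(ce[i]-e)))
    c=st[i,:2]+(st[i,2:4]-1)/2; print(n,e,st[i],c)
    if n=='wrist': continue
    d=T[:3,:3]@np.r_[ray(n,[c])[0],1]; d/=np.linalg.norm(d); M=np.eye(3)-np.outer(d,d);A.append(M);b.append(M@T[:3,3])
x=np.linalg.lstsq(np.vstack(A),np.hstack(b),rcond=None)[0]
a=np.radians(10);R=np.array([[np.cos(a),-np.sin(a)],[np.sin(a),np.cos(a)]]); g=(x[:2]-[.513,.121])@R
f=np.arcsin(g[0]/.185); print('knob',x,'gate mm',g*1000,'fore',f,'across',np.arcsin(-g[1]/.185/np.cos(f)))
E
```

```text
11.975 tcp [0.49543129 0.0847298  0.31481244] gate frame mm [-23.6 -32.7 204.8] xaz 100.21461312821003 zdir [-2.e-04 -1.e-04 -1.e+00] F [-0.22896334  0.55599238  0.5008317 ] w 0.0005535708611578044 [-0.72  0.05  0.44  1.88 -0.02  1.22  1.48]
scene [274.87068071 204.52679966] [270 201  12  12 113] [275.5 206.5]
side [254.23556731 156.45146298] [252 150   8   7  47] [255.5 153. ]
wrist [253.39605581 238.93692145] [173 199   6  13  35] [175.5 205. ]
knob [0.56699222 0.10478182 0.19943821] gate mm [ 50.355695   -25.34743661] fore 0.2756712939695387 across 0.1428750066316534
```

View pics/side7.png

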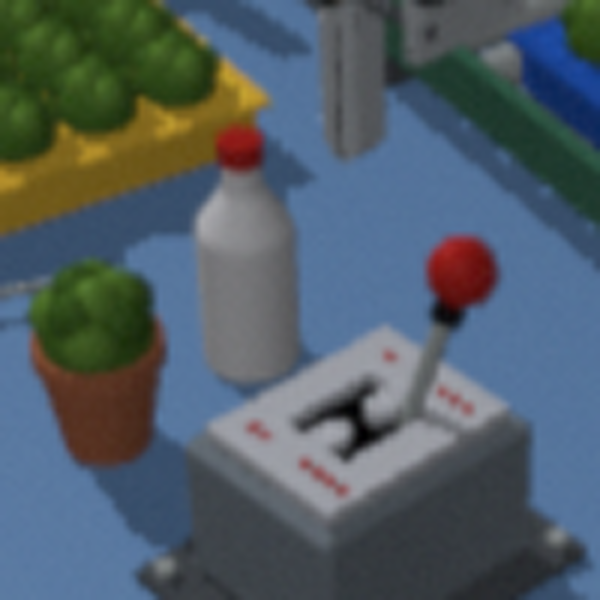

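View pics/wrist7.png

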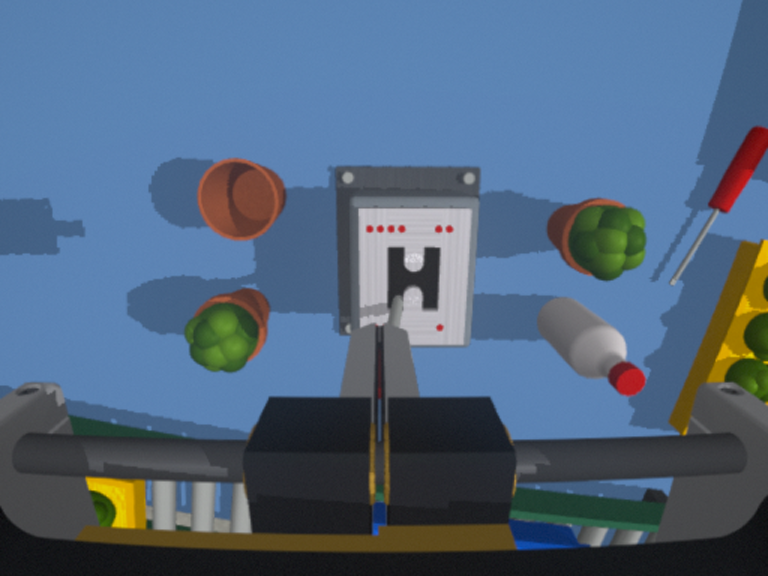

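The side mask cut off part of the knob, since I read its centre as (461,272) in the crop. I'll recompute with that before handing in.

```bash
python3 - <<'E'
from h import *
a=np.radians(10);R=np.array([[np.cos(a),-np.sin(a)],[np.sin(a),np.cos(a)]])
for n,uv in (('side',[256.4,154.9]),('scene',[275.3,206.5])):
    g=(onplane(n,[uv],.1945)[0,:2]-[.513,.121])@R; f=np.arcsin(g[0]/.185); print(n,g*1000,f,np.arcsin(-g[1]/.185/np.cos(f)))
E
```

```text
side [ 50.13846835 -29.41829397] 0.2744512318618664 0.16596139354680556
scene [ 45.80747705 -27.6078229 ] 0.25021057660353985 0.15464349245351747
```

View pics/scene7.png

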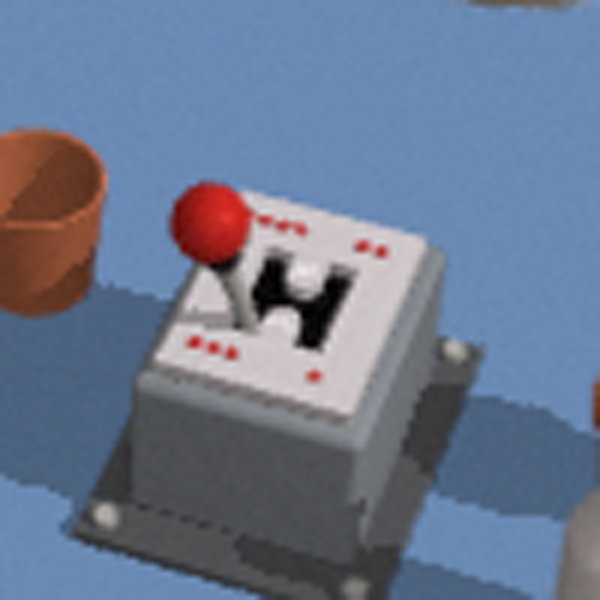

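The side view gives fore 0.274, but the scene view gives only 0.25, which is within calibration error of the threshold. There's plenty of time, so I'll press again a little harder to be certain it's home.

Emit:
apply_moves([
  [[0,0,0],[0,0,4.0],0],
  [[0,0,0],[0,0,4.0],0],
  [[0,0,0],[0,0,4.0],0],
  [[0,0,0],[0,1.5,0],0],
  [[0,0,0],[0,1.5,0],0],
  [[0,0,0],[0,1.0,0],0],
  [[0,0,0],[0,0.4,0],0],
  [[0,0,0],[0,0.3,0],0],
  [[0,0,0],[0,0.2,0],0],
  [[0,0,0],[0,0,0],0],
  [[0,0,0],[0,0,0],0],
])

```text
clock: 13.5
ee_pos: [0.5422, 0.0931, 0.1956]
tool_rot: [0.641, 0.767, -0.001, -0.001]
wrist_force: [-11.9, -2.5, 8.1]
gripper_width: 0.0004
```

```bash
python3 look.py 8
```

```text
13.5 tcp [0.54217684 0.09306127 0.19557945] gate frame mm [ 23.9 -32.6  85.6] xaz 100.19905461624502 zdir [-3.2e-03 -1.0e-04 -1.0e+00] F [-11.87089211  -2.49320805   8.05279783] w 0.00044899339740623603 [-0.66  0.26  0.45  1.93 -0.13  0.99  1.59]
```

At 12 N it holds hard against the stop. TCP x is 23.9 mm, which puts the knob at about 50.7 mm (fore≈0.278). Withdrawing.

Emit:
apply_moves([
  [[0,0,0],[0,-0.8,0],0],
  [[0,0,0],[0,-1.5,0],0],
  [[0,0,0],[0,-2.5,0],0],
  [[0,0,0],[0,0,-4.0],0],
  [[0,0,0],[0,0,-5.0],0],
  [[0,0,0],[0,0,-3.0],0],
  [[0,0,0],[0,0,0],0],
  [[0,0,0],[0,0,0],0],
  [[0,0,0],[0,0,0],0],
])

```text
clock: 14.62
ee_pos: [0.496, 0.0848, 0.3146]
tool_rot: [0.641, 0.767, -0.001, -0.0]
wrist_force: [-0.7, -0.2, -0.2]
gripper_width: 0.0007
```

```bash
python3 look.py 9 side scene; python3 - <<'E'
import numpy as np,cv2
for n in ('side','scene'):
    a=np.load(n+'9.npz')['p'];cv2.imwrite(f'pics/{n}9f.png',a[:,:,::-1])
a=cv2.imread('pics/side9.png');b=cv2.imread('pics/scene9f.png')
cv2.imwrite('pics/c9.png',np.hstack([cv2.resize(a,(384,384)),b[:, 100:512]]))
E
```

```text
14.625 tcp [0.49602992 0.08478303 0.31455927] gate frame mm [-23.  -32.7 204.6] xaz 100.21361126420092 zdir [-1.3e-03 -6.0e-04 -1.0e+00] F [-0.65158358 -0.17215339 -0.16916851] w 0.0007044555178938659 [-0.73  0.05  0.45  1.88 -0.02  1.22  1.48]
```

View pics/c9.png

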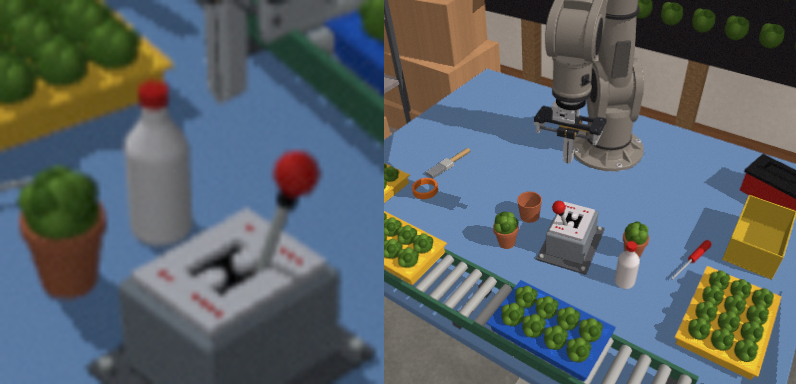

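The lever rests in slot 3 with the knob at (296,174) in the left panel. The hand is clear above it, and the pots, bottle, tape and tools are where they started.

```bash
python3 -c "
from plant import robot
print(robot.close_job())"
```

```text
the job is handed in; nothing more can be done
None
```

The lever is in third gear, and I handed the job in at about 14.7 s. With the fingers closed, I nudged the knob back to the cross-slot (it started about 9 mm forward in the left column). I then pushed it across to the right and forward into slot 3, and lifted the hand clear.

- **Seated:** I pressed a second time to be sure. The lever held against 12 N, and the fingers stood where they put the knob about 50.7 mm forward (fore ≈ 0.278).
- **Cameras disagreed:** before that second press, the side camera gave fore 0.274 and across 0.166. The scene camera gave only 0.25 and 0.155, right at the 0.25 limit for fore. I put that down to the 2 mm calibration error. I did not measure fore from the cameras again after the second press, so I'm relying on the force and finger position.
- **Clear of everything:** the last wrist force was about 0.7 N, which is noise level. By eye in the final pictures, the pots, bottle, tape and tools had not moved.

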